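# Seat a lens barrel in a sprung V-mount and hold it down

### The arm

A 7-joint arm with a two-finger parallel gripper is mounted at the origin on a cart in front of the work surface, level with it; the furniture and walls round the work are solid. World frame = base frame: x ahead of the robot, y to its left, z up, the work surface at z = 0. Lengths are in m, angles in rad, forces in N, time in s.
With the tool pointing down it reaches from about 0.425 to 0.925 m from the base axis. Payload 6.8 kg.
Tool frame: the origin (TCP) lies between the finger pads; the fingertips stand finger_overhang ahead of it and the grasp point (between the pads) lies 6 mm ahead of it (finger_overhang is the distance from the TCP to the fingertips, in m); z points along the fingers, y is the line along which they close (so a half turn about z gives the same grasp; the last joint's range is limited). The gripper opens to 85 mm and grips with 20 to 120 N. Pads are 22 mm wide; open, the fingers measure 114 mm over their backs; the gripper's body (76 mm by 85 mm) begins 54 mm behind the grasp point. The pads swing forward as they close: fully open they stand 13 mm farther back than shut.
Start: joints at [-1.384, 0.477, 0.022, 1.555, -0.011, 1.109, -0.083], TCP at [0.196, 0.646, 0.256] pointing down, gripper open.
Joint ranges: [-2.96, 2.96], [-0.34, 2.1], [-1.41, 1.46], [0.24, 2.44], [-1.37, 4.51], [0.17, 1.92], [-2.96, 2.96]. Speed limits (rad/s): [2.39, 2.39, 3.14, 3.14, 3.14, 3.14, 3.14].

### API

Orientations are given as a unit quaternion [w, x, y, z].
In Python, from station import * gives the robot as it stands.
- The arm moves only by the tool drive_tool, never from a script. Its argument "increments" is a list of rows, each an object of numbers: "claw": the finger opening in m, from 0 to 0.0854; "dx", "dy", "dz": the shift along the tool's x, y, z in m; "wx", "wy", "wz": the turn, a rotation vector about the tool's x, y, z in degrees. A call has 1 to 20 rows; each row shifts and turns the commanded pose from where the row before left it, along the tool's axes as they then stand; what a row does not reach is not made up. A row lasts 1/8 s, in which the tool goes at most 62.5 mm and 10.7 degrees, less where a joint would pass 70% of its speed; a pose out of reach is approached as far as the arm can. A call with a gripper value outside its range is refused whole. The fingers move at their own pace and stop on an object; "newtons" is the grip in N (left out, the last holds). Time passes only in rows, so rows that do not move let the fingers close. It gives the time, the measured TCP pose, the force, the opening and the grip force at its end, in the units of the state.
- get_obs(): the state, without advancing time (a new reading comes with each control period).
- read_camera(name): name is "side" or "top"; returns (picture, depth): 384x512x3 uint8, red, green, blue; 384x512 float32, m along the optical axis (not along the pixel's ray), 0 where there is no reading.
- calibration(name): a dict with "intrinsics" (3x3 intrinsics, pixels), "k1" (the pictures are not rectified: a ray, as slopes to the right and down, at radius r is drawn at 1 + k1 r^2 times it, then the intrinsics apply), "R" (3x3) and "t" (3): a world point X has camera coordinates R X + t. Camera axes: x right, y down, z forward; pixel columns grow to the right and rows downward; lengths in m; the calibration is good to about 2 mm. A picture is of the moment at which its call begins. calibration takes no time and is no camera call.
- hand_in(): hands the job in; it is judged then, once.
The state is a dict: "t": time; "q": joint angles; "joint_vel": joint speeds; "joint_torque": joint torques, N m; "eef_pos": TCP position; "tool_rot": TCP orientation; "contact_force": force on the tool from outside, world axes, zero at the start; "torque": the same for the moment, N m; "gripper_width": opening from 0.0 (shut) to 1.0 (fully open); "grasp_force": force on a finger pad.
Only numpy, scipy, OpenCV 4.12 (cv2) and the standard library are available. Lean on these libraries where they do the work, as an engineer would, in place of code of your own. Each camera call takes 0.05 s, during which the arm holds its last target. There are 200 camera calls.

### The job

Get the lens mount ready for its clamp: first slide the blue spacer collar over the mount's upright post, all the way down onto the base plate, and let go of it. Then take the silver lens barrel from its wooden rest, lay it centred along the V of the sprung cradle so that it bears on both V faces, and press it straight down until the cradle has sunk about half of its 12 mm travel. Finish while still holding the barrel pressed down there, do not let go, and leave the glassware and other things on the bench alone.

Things in the scene. Friction and masses are not known exactly. Their poses are not given: they have to be found in the camera images.
- collar_center (a point): centre (half-way up) of the loose blue plastic spacer collar, a ring lying flat on the bench: outer diameter 34 mm, bore 16 mm, height 20 mm, about 50 g; z is its axis, upward
- collar: the same collar; origin at the centre of its underside
- post_foot (a point): foot of the upright steel post of the mount, on its axis at the top of the base plate, 10 mm above the bench; the seated collar's centre lies 10 mm above it. x along the V, z up; the V runs 72 mm to the -y side. Post diameter 12 mm, its last 8 mm tapering to 6 mm. The dark base plate, fixed, is 124 mm along x, 136 mm across, 10 mm thick
- post_tip (a point): top of the post, 50 mm above its foot
- barrel_center (a point): centre (on the axis, half-way along) of the loose silver lens barrel: a plain cylinder 36 mm in diameter and 110 mm long, about 180 g, with brass bands, a black ribbed middle and glass ends. x is its axis. It starts lying level on a wooden rest, axis 34 mm above the bench
- barrel: the same barrel and the same point (its origin is its centre). The fixed pale wooden rest under it carries it on two notched end pieces, 56 mm wide and 26 mm high, 33 to 51 mm from its middle; the 66 mm between them are free for fingers down to a plate 6 mm high and 30 mm wide
- v_seat (a point): where the barrel's centre lies when seated in the V; rides with the sprung aluminium cradle, 70 mm above the bench with the cradle up. x runs along the V. The V stands only at two ends, 30 to 50 mm from this point along x; the 60 mm between them are free for fingers down to a cross bar whose top is 30 mm below this point and which reaches 22 mm to either side
- cradle (a joint): how far the sprung V-cradle is pressed down, m: 0 up, 0.012 on its stop. It begins to sink at about 3.5 N in all (barrel's weight counted), then 0.8 N more per mm; the barrel's weight alone does not sink it
- carriage (a joint): sideways float of the brass carriage that bears the cradle, m, toward +y of the mount: -0.004 to 0.004, springs back to 0 with 0.4 N per mm, so that the V centres itself under a barrel held a little off to the side
- v_bottom (a point): middle of the bottom line of the 90-degree V, 25.5 mm below the seat point; the two V faces, one on the +y and one on the -y side, rise from it at 45 degrees, their upper edges 7 mm below the seat point; the V pieces reach 22 mm to either side
- sample_vial1: loose sample vial, 25 mm wide, 64 mm high, to be left alone; origin at its underside
- conical_flask: loose conical glass flask, 64 mm wide, 104 mm high, to be left alone; origin at its underside
- timer: loose white timer, 66 x 66 x 19 mm, to be left alone; origin at its underside
- beaker_250: loose glass beaker, 73 x 80 x 95 mm, to be left alone; origin at its underside
Things that resemble listed ones, but are neither listed nor needed, are in the scene too. There is more than one size of the barrel; the one meant has the size given above.

How it is judged:
On the way, in this order (a step that is already met when the one before it is completed fails the run):
1. the collar sits on the base plate round the post and is released (horizontal distance between collar_center and post_foot below 0.004 m and z of collar_center in the frame of post_foot between 0.005 and 0.013 m and angle between collar_center's own z axis and vertical below 0.1 rad and contact force between collar and the fingers below 0.5 N), for 0.2 s.
2. the barrel is lifted clear of its rest (height (world z) of barrel_center above 0.075 m), for 0.1 s.
At the end, for the whole second after the job is handed in: Fingers hold the still barrel (over 1 N) in the V: within 12 mm along, 3 mm across and in height, 0.06 rad; over 1.5 N on each V side; cradle 3 to 9.5 mm down. Collar released on the base plate (3 mm), within 4 mm of the post axis, tilt under 0.1 rad (all of step 1 and x of barrel_center in the frame of v_seat between -0.012 and 0.012 m and y of barrel_center in the frame of v_seat between -0.003 and 0.003 m and z of barrel_center in the frame of v_seat between -0.003 and 0.003 m and angle between the x axis of barrel_center and the x axis of v_seat, either way round below 0.06 rad and (contact force between barrel and cradle_c1 above 1.5 N or contact force between barrel and cradle_c3 above 1.5 N) and (contact force between barrel and cradle_c5 above 1.5 N or contact force between barrel and cradle_c7 above 1.5 N) and contact force between barrel and the fingers above 1 N and value of joint cradle between 0.003 and 0.0095 m and linear speed of barrel below 0.02 m/s); the arm keeps its last pose, push and grip.
It fails at once if the sample vial is moved more than 30 mm (distance of sample_vial1 from where it was at the start of the episode above 0.03 m).
It fails at once if the conical flask is moved more than 30 mm (distance of conical_flask from where it was at the start of the episode above 0.03 m).
It fails at once if the timer is moved more than 30 mm (distance of timer from where it was at the start of the episode above 0.03 m).
It fails at once if the beaker is moved more than 30 mm (distance of beaker_250 from where it was at the start of the episode above 0.03 m).
It also fails if it takes over 72 s, if anything falls off the work surface, if the arm or the gripper's body presses on something with over 40 N, if the wrist force passes 120 N, or if a joint passes its speed limit or range.

## Working session

There is one attempt and no reset: what is moved stays moved. The work goes in short steps, Python scripts to look and compute and a tool call to move; the robot and the scene stay as the last step left them, time stands still between calls to the robot, and variables do not carry over. Pictures are saved under pics/ and viewed, at most 10 in all, crops included, and the job is handed in when it is done.

Besides the shell and the picture viewer there is one more tool, called after "Request:" by a JSON object that holds its "fn" and its "kwargs", one argument or row to a line. drive_tool: Moves the arm, as the interface text tells. Its arguments: {"type":"object","properties":{"increments":{"type":"array","items":{"type":"object","properties":{"claw":{"type":"number"},"dx":{"type":"number"},"dy":{"type":"number"},"dz":{"type":"number"},"wx":{"type":"number"},"wy":{"type":"number"},"wz":{"type":"number"}}}},"newtons":{"type":"number"}},"required":["increments"]}

```bash
mkdir -p pics && python3 - <<'E'
from station import *
import numpy as np,cv2
for n in("top","side"):
    p,d=read_camera(n); cv2.imwrite(f"pics/{n}0.png",cv2.resize(p[:,:,::-1],(800,600))); np.savez(f"{n}0.npz",p=p,d=d)
    c=calibration(n); print(n,c)
print({k:v for k,v in get_obs().items()})
E
```

```text
top {'intrinsics': array([[388.88757682,   0.        , 251.28740362],
       [  0.        , 388.88757682, 191.59807602],
       [  0.        ,   0.        ,   1.        ]]), 'k1': -0.05522291946895571, 'R': array([[-0.06806375, -0.99767315,  0.00395116],
       [-0.97413674,  0.06560169, -0.2162268 ],
       [ 0.21546447, -0.01856618, -0.97633517]]), 't': array([0.10299442, 0.60450829, 0.91356354])}
side {'intrinsics': array([[396.29460835,   0.        , 254.32775016],
       [  0.        , 396.29460835, 190.10926617],
       [  0.        ,   0.        ,   1.        ]]), 'k1': 0.023106158087798468, 'R': array([[-0.99928406,  0.03100984,  0.02167371],
       [ 0.00455547,  0.66732731, -0.74475064],
       [-0.03755806, -0.74411871, -0.66699081]]), 't': array([0.60453636, 0.01150178, 1.1362575 ])}
{'t': 0.1, 'q': array([-1.38408121,  0.47772353,  0.02235766,  1.55630782, -0.0114933 ,
        1.10930081, -0.08312056]), 'joint_vel': array([ 0.00184025, -0.0038138 , -0.00049033, -0.00271819,  0.00019336,
       -0.00081379, -0.00036456]), 'joint_torque': array([ 3.74359981e-03, -5.97762930e+01,  1.61324121e+00, -2.81951362e+01,
        1.28652304e-02,  5.09022415e-03,  3.60912580e-06]), 'eef_pos': array([0.19600937, 0.645422  , 0.25543802]), 'tool_rot': array([-5.38526276e-05,  1.46879406e-01,  9.89154079e-01, -8.03736127e-04]), 'contact_force': array([ 0.02055609, -0.53985231, -0.00623091]), 'torque': array([ 0.0458421 , -0.0008671 , -0.01658862]), 'grasp_force': 0.0, 'gripper_width': 0.9961364514404097}
```

View pics/top0.png

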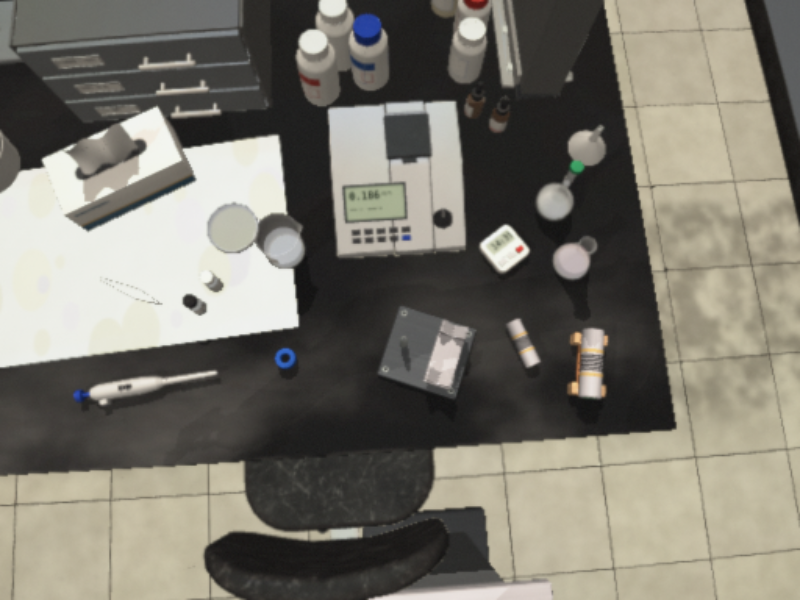

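View pics/side0.png

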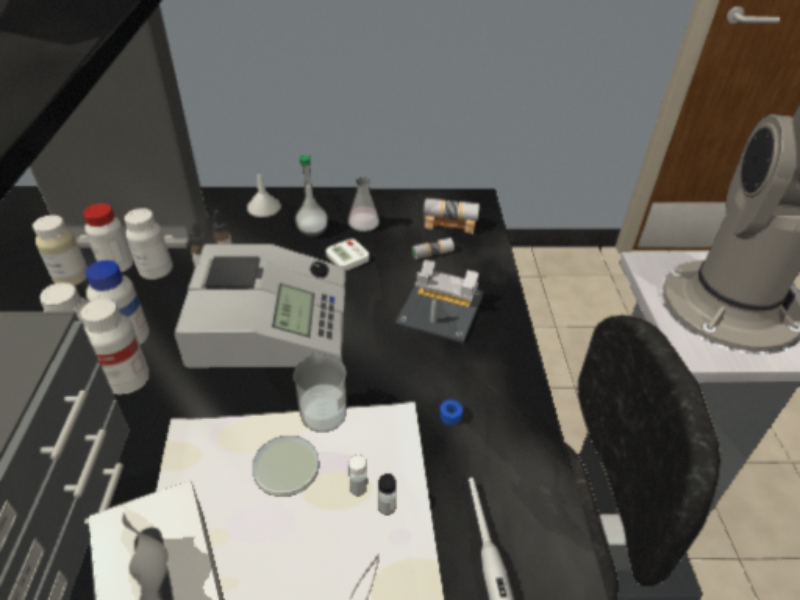

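```bash
cat > h.py <<'E'
from station import *
import numpy as np,cv2
def plane(n,px,z):
    """original-image pixels -> world points on plane z"""
    c=calibration(n);K=c["intrinsics"]
    u=cv2.undistortPoints(np.array(px,float).reshape(-1,1,2),K,np.array([c["k1"],0,0,0.])).reshape(-1,2)
    d=np.c_[u,np.ones(len(u))]@c["R"]; o=-c["R"].T@c["t"]
    return o+d*((z-o[2])/d[:,2])[:,None]
def proj(n,X):
    c=calibration(n);return cv2.projectPoints(np.array(X,float).reshape(-1,1,3),cv2.Rodrigues(c["R"])[0],c["t"],c["intrinsics"],np.array([c["k1"],0,0,0.]))[0].reshape(-1,2)
def crop(p,x,y,w,h,s):
    return cv2.resize(p[y:y+h,x:x+w,::-1],None,fx=s,fy=s,interpolation=cv2.INTER_CUBIC)
def tool(): 
    from scipy.spatial.transform import Rotation as R
    o=get_obs();q=o["tool_rot"];return o,R.from_quat([*q[1:],q[0]]).as_matrix()
def go(target,yaw_y=None):
    """tool-frame shift to world target; turn about tool z so that tool y lies along angle yaw_y (mod 180)"""
    o,M=tool();s=M.T@(np.array(target)-o["eef_pos"]);print("t",o["t"],"shift tool",s.round(4),"tool x",M[:,0].round(3),"z",M[:,2].round(4),"q",o["q"].round(2))
    if yaw_y is not None:
        a=np.arctan2(M[1,1],M[0,1]);d=(yaw_y-a+np.pi/2)%np.pi-np.pi/2;print("wz deg",-np.degrees(d))
E
python3 - <<'E'
from h import *
t=np.load("top0.npz")["p"];s=np.load("side0.npz")["p"]
C=np.zeros((600,800,3),np.uint8)
C[:360]=crop(t,236,192,160,72,5)
C[360:600,:320]=crop(s,250,160,64,48,5)[:240]
C[360:600,320:560]=crop(t,168,215,30,30,8)
C[360:600,560:800]=crop(s,266,118,48,48,5)
cv2.imwrite("pics/c1.png",C)
d=np.load("top0.npz")["d"]
hsv=cv2.cvtColor(t,cv2.COLOR_RGB2HSV);m=((abs(hsv[:,:,0].astype(int)-112)<12)&(hsv[:,:,1]>140)&(hsv[:,:,2]>60)).astype(np.uint8)
print(cv2.connectedComponentsWithStats(m)[2:])
E
```

```text
(array([[     0,      0,    512,    384, 196120],
       [   226,      9,     18,     20,    280],
       [   226,     39,      7,      4,     10],
       [   234,     42,      5,      2,     10],
       [   258,    151,      4,      2,      7],
       [   176,    223,     14,     13,    132],
       [    47,    250,     10,      7,     49]], dtype=int32), array([[255.63236284, 191.72398022],
       [234.60357143,  17.93571429],
       [228.8       ,  40.7       ],
       [236.        ,  42.5       ],
       [259.71428571, 151.57142857],
       [182.36363636, 228.96212121],
       [ 50.97959184, 252.79591837]]))
```

View pics/c1.png

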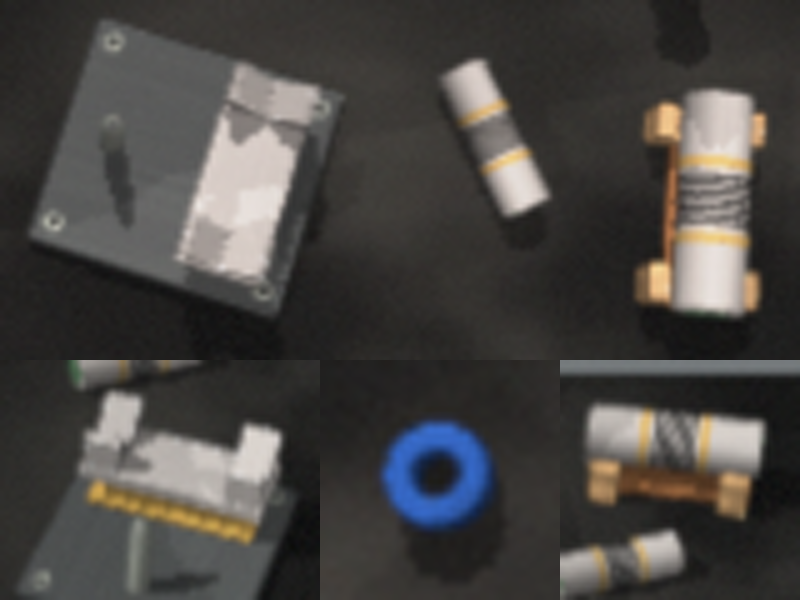

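```bash
python3 - <<'E'
from h import *
f=lambda P,x,y,s:(np.array(P,float)+.5)/s-.5+[x,y]
T=lambda P:f(P,236,192,5)
np.set_printoptions(precision=4,suppress=True)
c=plane("top",T([(103,20),(345,95),(275,316),(30,238)]),.01)
print("corners",c[:,:2].tolist());print("sides",np.linalg.norm(c-np.roll(c,-1,0),axis=1),"mean",c.mean(0))
s=plane("top",T([(113,41),(53,220),(263,290),(321,105)]),.01);print("screws",s[:,:2].tolist(), s.mean(0))
v=(c[0]+c[1]-c[2]-c[3]);print("x-dir deg (edge long across)",np.degrees(np.arctan2(v[1],v[0])))
v=(c[0]+c[3]-c[1]-c[2]);print("y-dir deg",np.degrees(np.arctan2(v[1],v[0])))
print("tip top",plane("top",T([(112,119)]),.06)," side",plane("side",np.array([[138-0,520-360]])/5-.4+[250,160],.06))
b=plane("top",T([(681,195),(749,200)]),.034);print("barrel edges mid",b)
e=plane("top",T([(718,92),(708,313)]),.034+.008);print("barrel ends",e,np.linalg.norm(e[0]-e[1]),e.mean(0))
print("barrel bands",plane("top",T([(715,161),(712,238)]),.052))
print("collar",plane("top",[[182.36,228.96]],.019),plane("top",f([(438,474-0)],168,215,8)-np.array([320,360])/8,.019))
ps=f([(455-320,412-360)],0,0,1)
o=-calibration("top")["R"].T@calibration("top")["t"];print("cam",o)
E
```

```text
corners [[0.6106770333165878, 0.04851367653692699], [0.5616691369966909, -0.07622444396826923], [0.4490289792361375, -0.02900202037693947], [0.4977717343734464, 0.094537566616693]]
sides [0.134  0.1221 0.1328 0.1219] mean [0.5298 0.0095 0.01  ]
screws [[0.5989577033717991, 0.0440235194618884], [0.5063036472463553, 0.08200397749058132], [0.4627439080814861, -0.023976645514930908], [0.5572082983432627, -0.06303872855020586]] [0.5313 0.0098 0.01  ]
x-dir deg (edge long across) -22.46146435538842
y-dir deg 68.50969739331266
tip top [[0.5494 0.0492 0.06  ]]  side [[0.548  0.0518 0.06  ]]
barrel edges mid [[ 0.4942 -0.2401  0.034 ]
 [ 0.4891 -0.275   0.034 ]]
barrel ends [[ 0.5448 -0.2638  0.042 ]
 [ 0.4333 -0.2434  0.042 ]] 0.11339665086595341 [ 0.4891 -0.2536  0.042 ]
barrel bands [[ 0.5083 -0.2539  0.052 ]
 [ 0.4698 -0.2471  0.052 ]]
collar [[0.5335 0.2459 0.019 ]] [[0.5339 0.246  0.019 ]]
cam [0.399  0.0801 1.0222]
```

```bash
python3 - <<'E'
import station
print([n for n in dir(station) if not n.startswith("__")], getattr(station,"finger_overhang",None))
from h import *
go([.5335,.2459,.15],np.radians(-22))
E
ls
```

```text
['PlanningError', 'calibration', 'finger_overhang', 'get_obs', 'hand_in', 'read_camera'] 0.025
t 0.1 shift tool [-0.439 -0.284  0.106] tool x [-0.957  0.291 -0.   ] z [-3.0e-04 -1.6e-03 -1.0e+00] q [-1.38  0.48  0.02  1.56 -0.01  1.11 -0.08]
wz deg -84.89226474921915
h.py
pics
side0.npz
top0.npz
```

Request:
{"fn": "drive_tool", "kwargs": {
  "increments": [
    {"dx":-0.044,"dy":-0.0284,"claw":0.0854},
    {"dx":-0.044,"dy":-0.0284},
    {"dx":-0.044,"dy":-0.0284},
    {"dx":-0.044,"dy":-0.0284},
    {"dx":-0.044,"dy":-0.0284},
    {"dx":-0.044,"dy":-0.0284},
    {"dx":-0.044,"dy":-0.0284},
    {"dx":-0.044,"dy":-0.0284},
    {"dx":-0.044,"dy":-0.0284},
    {"dx":-0.044,"dy":-0.0284},
    {"wz":-10.6},
    {"wz":-10.6},
    {"wz":-10.6},
    {"wz":-10.6},
    {"wz":-10.6},
    {"wz":-10.6},
    {"wz":-10.6},
    {"wz":-10.6,"dz":0.03},
    {"dz":0.04}
  ]
}}

```text
schema error: expected keys claw, dx, dy, dz, wx, wy, wz
```

```bash
python3 - <<'E'
from h import *
go([.5335,.2459,.10],np.radians(-22))
E
```

```text
t 0.1 shift tool [-0.439 -0.284  0.156] tool x [-0.957  0.291 -0.   ] z [-3.0e-04 -1.6e-03 -1.0e+00] q [-1.38  0.48  0.02  1.56 -0.01  1.11 -0.08]
wz deg -84.89226474921915
```

Request:
{"fn": "drive_tool", "kwargs": {
  "increments": [
    {"claw":0.085,"dx":-0.044,"dy":-0.0284,"dz":0,"wx":0,"wy":0,"wz":0},
    {"claw":0.085,"dx":-0.044,"dy":-0.0284,"dz":0,"wx":0,"wy":0,"wz":0},
    {"claw":0.085,"dx":-0.044,"dy":-0.0284,"dz":0,"wx":0,"wy":0,"wz":0},
    {"claw":0.085,"dx":-0.044,"dy":-0.0284,"dz":0,"wx":0,"wy":0,"wz":0},
    {"claw":0.085,"dx":-0.044,"dy":-0.0284,"dz":0,"wx":0,"wy":0,"wz":0},
    {"claw":0.085,"dx":-0.044,"dy":-0.0284,"dz":0,"wx":0,"wy":0,"wz":0},
    {"claw":0.085,"dx":-0.044,"dy":-0.0284,"dz":0,"wx":0,"wy":0,"wz":0},
    {"claw":0.085,"dx":-0.044,"dy":-0.0284,"dz":0,"wx":0,"wy":0,"wz":0},
    {"claw":0.085,"dx":-0.044,"dy":-0.0284,"dz":0,"wx":0,"wy":0,"wz":0},
    {"claw":0.085,"dx":-0.044,"dy":-0.0284,"dz":0,"wx":0,"wy":0,"wz":0},
    {"claw":0.085,"dx":0,"dy":0,"dz":0,"wx":0,"wy":0,"wz":-10.6},
    {"claw":0.085,"dx":0,"dy":0,"dz":0,"wx":0,"wy":0,"wz":-10.6},
    {"claw":0.085,"dx":0,"dy":0,"dz":0,"wx":0,"wy":0,"wz":-10.6},
    {"claw":0.085,"dx":0,"dy":0,"dz":0,"wx":0,"wy":0,"wz":-10.6},
    {"claw":0.085,"dx":0,"dy":0,"dz":0,"wx":0,"wy":0,"wz":-10.6},
    {"claw":0.085,"dx":0,"dy":0,"dz":0,"wx":0,"wy":0,"wz":-10.6},
    {"claw":0.085,"dx":0,"dy":0,"dz":0,"wx":0,"wy":0,"wz":-10.6},
    {"claw":0.085,"dx":0,"dy":0,"dz":0.03,"wx":0,"wy":0,"wz":-10.6},
    {"claw":0.085,"dx":0,"dy":0,"dz":0.04,"wx":0,"wy":0,"wz":0},
    {"claw":0.085,"dx":0,"dy":0,"dz":0,"wx":0,"wy":0,"wz":0}
  ]
}}

```text
t: 2.6
eef_pos: [0.5325, 0.245, 0.1833]
tool_rot: [-0.004, -0.558, 0.83, 0.0]
contact_force: [-0.3, -1.5, 0.0]
gripper_width: 0.994
grasp_force: 0.0
```

```bash
python3 - <<'E'
from h import *
go([.5335,.2459,.10],np.radians(-22))
E
```

```text
t 2.6 shift tool [-0.0017 -0.001   0.0833] tool x [-0.376 -0.927  0.006] z [-0.0062 -0.0035 -1.    ] q [-0.48  0.42 -0.07  1.83  0.04  0.9   2.18]
wz deg -0.10055995860214907
```

Request:
{"fn": "drive_tool", "kwargs": {
  "increments": [
    {"claw":0.085,"dx":-0.0017,"dy":-0.001,"dz":0.05,"wx":0,"wy":0,"wz":0},
    {"claw":0.085,"dx":0,"dy":0,"dz":0.05,"wx":0,"wy":0,"wz":0},
    {"claw":0.06,"dx":0,"dy":0,"dz":0.03,"wx":0,"wy":0,"wz":0},
    {"claw":0.06,"dx":0,"dy":0,"dz":0.02,"wx":0,"wy":0,"wz":0},
    {"claw":0.06,"dx":0,"dy":0,"dz":0,"wx":0,"wy":0,"wz":0},
    {"claw":0.06,"dx":0,"dy":0,"dz":0,"wx":0,"wy":0,"wz":0}
  ],
  "newtons": 25
}}

```text
t: 3.35
eef_pos: [0.5373, 0.2481, 0.0378]
tool_rot: [0.001, -0.558, 0.83, -0.0]
contact_force: [-0.9, -0.1, 0.1]
gripper_width: 0.703
grasp_force: 0.0
```

```bash
python3 - <<'E'
from h import *
go([.5335,.2459,.031],np.radians(-22))
p,d=read_camera("side");C=crop(p,240,210,100,75,8);cv2.imwrite("pics/c2.png",C)
E
```

```text
t 3.35 shift tool [0.0035 0.0027 0.0068] tool x [-0.376 -0.927 -0.002] z [ 0.0021  0.0012 -1.    ] q [-0.49  0.62 -0.06  1.9   0.07  0.61  2.16]
wz deg -0.09905529171034608
```

View pics/c2.png

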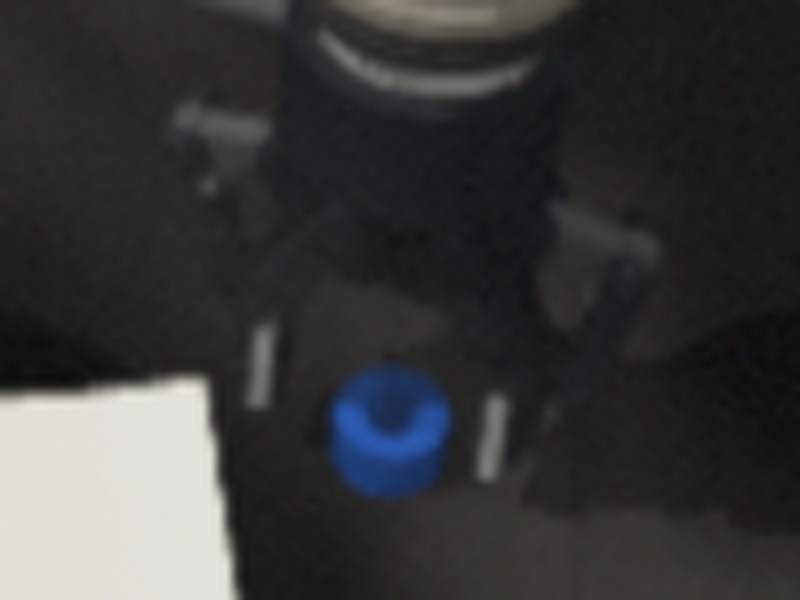

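Request:
{"fn": "drive_tool", "kwargs": {
  "increments": [
    {"claw":0.06,"dx":0.0035,"dy":0.0027,"dz":0.0065,"wx":0,"wy":0,"wz":0},
    {"claw":0.06,"dx":0,"dy":0,"dz":0,"wx":0,"wy":0,"wz":0},
    {"claw":0.02,"dx":0,"dy":0,"dz":0,"wx":0,"wy":0,"wz":0},
    {"claw":0.02,"dx":0,"dy":0,"dz":0,"wx":0,"wy":0,"wz":0},
    {"claw":0.02,"dx":0,"dy":0,"dz":0,"wx":0,"wy":0,"wz":0},
    {"claw":0.02,"dx":0,"dy":0,"dz":0,"wx":0,"wy":0,"wz":0},
    {"claw":0.02,"dx":0,"dy":0,"dz":0,"wx":0,"wy":0,"wz":0},
    {"claw":0.02,"dx":0,"dy":0,"dz":0,"wx":0,"wy":0,"wz":0}
  ],
  "newtons": 25
}}

```text
t: 4.4
eef_pos: [0.5325, 0.2454, 0.0301]
tool_rot: [0.0, -0.559, 0.829, -0.0]
contact_force: [-1.2, -0.3, 5.3]
gripper_width: 0.38
grasp_force: 25.1
```

```bash
python3 - <<'E'
from h import *
go([.5335,.2459,.031],np.radians(-22))
E
```

```text
t 4.4 shift tool [-0.0008 -0.0007 -0.0009] tool x [-0.376 -0.927 -0.   ] z [ 3.e-04  2.e-04 -1.e+00] q [-0.49  0.63 -0.06  1.92  0.07  0.6   2.16]
wz deg -0.09166403730643984
```

Request:
{"fn": "drive_tool", "kwargs": {
  "increments": [
    {"claw":0.02,"dx":0,"dy":0,"dz":-0.03,"wx":0,"wy":0,"wz":0},
    {"claw":0.02,"dx":0,"dy":0,"dz":-0.04,"wx":0,"wy":0,"wz":0},
    {"claw":0.02,"dx":0,"dy":0,"dz":-0.025,"wx":0,"wy":0,"wz":0},
    {"claw":0.02,"dx":0.035,"dy":-0.0177,"dz":0,"wx":0,"wy":0,"wz":0},
    {"claw":0.02,"dx":0.035,"dy":-0.0177,"dz":0,"wx":0,"wy":0,"wz":0},
    {"claw":0.02,"dx":0.035,"dy":-0.0177,"dz":0,"wx":0,"wy":0,"wz":0},
    {"claw":0.02,"dx":0.035,"dy":-0.0177,"dz":0,"wx":0,"wy":0,"wz":0},
    {"claw":0.02,"dx":0.035,"dy":-0.0177,"dz":0,"wx":0,"wy":0,"wz":0},
    {"claw":0.02,"dx":0,"dy":0,"dz":0,"wx":0,"wy":0,"wz":0},
    {"claw":0.02,"dx":0,"dy":0,"dz":0,"wx":0,"wy":0,"wz":0}
  ],
  "newtons": 25
}}

```text
t: 5.65
eef_pos: [0.5484, 0.0503, 0.1246]
tool_rot: [0.0, -0.559, 0.829, 0.0]
contact_force: [0.1, 0.6, -1.6]
gripper_width: 0.375
grasp_force: 25.2
```

```bash
python3 - <<'E'
from h import *
go([.5485,.0505,.10],np.radians(-22))
p,d=read_camera("side");x,y=(proj("side",[.5485,.0505,.06])[0]-[50,45]).astype(int);print(x,y)
C=crop(p,x,y,100,75,8);cv2.imwrite("pics/c3.png",C)
o=get_obs()["eef_pos"]
for z in(.02,.06,):print("post axis proj",((proj("side",[.5485,.0505,z])[0]-[x,y])+.5)*8)
print("collar exp bottom/top",((proj("side",[o-[0,0,.03],o-[0,0,.01]])-[x,y])+.5)*8)
E
```

```text
t 5.65 shift tool [-0.0002 -0.      0.0246] tool x [-0.376 -0.927 -0.   ] z [-3.e-04  5.e-04 -1.e+00] q [-0.17  0.44 -0.05  1.96  0.03  0.74  2.52]
wz deg -0.08977719734876487
226 146
post axis proj [404.61413076 454.56431163]
post axis proj [411.73110203 366.08434167]
collar exp bottom/top [[418.54496325 286.81929236]
 [422.42601914 238.71505824]]
```

View pics/c3.png

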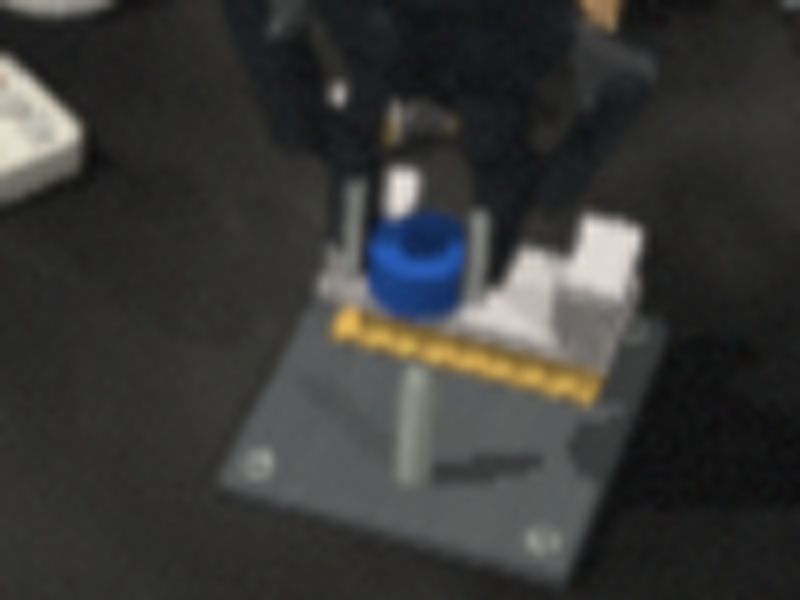

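Request:
{"fn": "drive_tool", "kwargs": {
  "increments": [
    {"claw":0.02,"dx":0.0012,"dy":0.0022,"dz":0.015,"wx":0,"wy":0,"wz":0},
    {"claw":0.02,"dx":0,"dy":0,"dz":0.015,"wx":0,"wy":0,"wz":0},
    {"claw":0.02,"dx":0,"dy":0,"dz":0.006,"wx":0,"wy":0,"wz":0},
    {"claw":0.02,"dx":0,"dy":0,"dz":0.006,"wx":0,"wy":0,"wz":0},
    {"claw":0.02,"dx":0,"dy":0,"dz":0.003,"wx":0,"wy":0,"wz":0},
    {"claw":0.02,"dx":0,"dy":0,"dz":0,"wx":0,"wy":0,"wz":0}
  ],
  "newtons": 25
}}

```text
t: 6.45
eef_pos: [0.546, 0.0494, 0.0797]
tool_rot: [-0.0, -0.558, 0.83, 0.0]
contact_force: [0.3, -0.3, -0.3]
gripper_width: 0.379
grasp_force: 25.2
```

```bash
python3 - <<'E'
from h import *
go([.546,.050,.04],np.radians(-22))
print(get_obs()["contact_force"])
p,d=read_camera("side");x,y=226,146
C=crop(p,x,y,100,75,8);cv2.imwrite("pics/c4.png",C)
E
```

```text
t 6.45 shift tool [-0.0005  0.0002  0.0397] tool x [-0.376 -0.927  0.   ] z [-2.e-04 -1.e-04 -1.e+00] q [-0.17  0.51 -0.05  1.99  0.04  0.64  2.52]
wz deg -0.09880315515844286
[ 0.31928151 -0.27484097 -0.28372199]
```

View pics/c4.png

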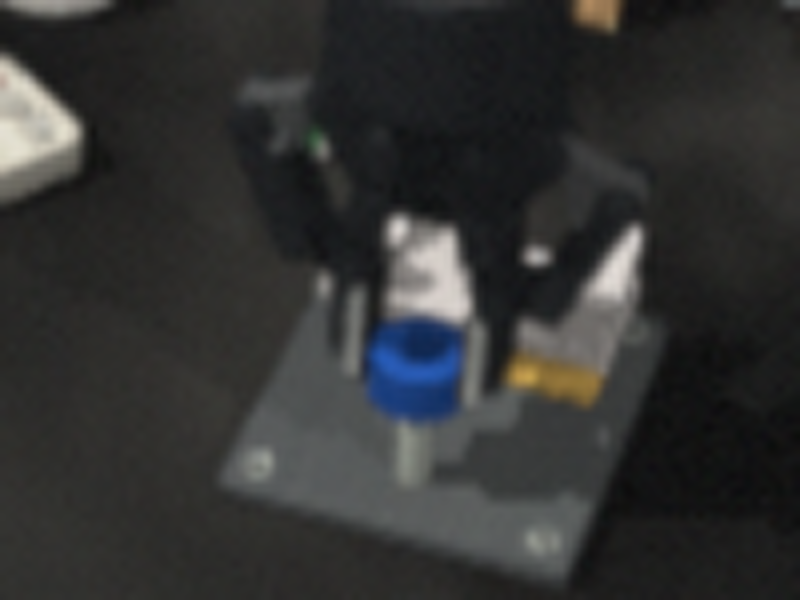

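Request:
{"fn": "drive_tool", "kwargs": {
  "increments": [
    {"claw":0.02,"dx":0,"dy":0,"dz":0.01,"wx":0,"wy":0,"wz":0},
    {"claw":0.02,"dx":0,"dy":0,"dz":0.01,"wx":0,"wy":0,"wz":0},
    {"claw":0.02,"dx":0,"dy":0,"dz":0.01,"wx":0,"wy":0,"wz":0},
    {"claw":0.02,"dx":0,"dy":0,"dz":0.005,"wx":0,"wy":0,"wz":0},
    {"claw":0.02,"dx":0,"dy":0,"dz":0.003,"wx":0,"wy":0,"wz":0},
    {"claw":0.02,"dx":0,"dy":0,"dz":0,"wx":0,"wy":0,"wz":0}
  ],
  "newtons": 25
}}

```text
t: 7.25
eef_pos: [0.5458, 0.0494, 0.0415]
tool_rot: [-0.0, -0.559, 0.829, 0.0]
contact_force: [-0.7, -2.5, -1.2]
gripper_width: 0.377
grasp_force: 25.1
```

Request:
{"fn": "drive_tool", "kwargs": {
  "increments": [
    {"claw":0.02,"dx":0,"dy":0,"dz":0.001,"wx":0,"wy":0,"wz":0},
    {"claw":0.02,"dx":0,"dy":0,"dz":0,"wx":0,"wy":0,"wz":0},
    {"claw":0.055,"dx":0,"dy":0,"dz":0,"wx":0,"wy":0,"wz":0},
    {"claw":0.055,"dx":0,"dy":0,"dz":0,"wx":0,"wy":0,"wz":0},
    {"claw":0.055,"dx":0,"dy":0,"dz":0,"wx":0,"wy":0,"wz":0},
    {"claw":0.055,"dx":0,"dy":0,"dz":0,"wx":0,"wy":0,"wz":0},
    {"claw":0.055,"dx":0,"dy":0,"dz":-0.03,"wx":0,"wy":0,"wz":0},
    {"claw":0.055,"dx":0,"dy":0,"dz":-0.05,"wx":0,"wy":0,"wz":0},
    {"claw":0.055,"dx":0,"dy":0,"dz":-0.06,"wx":0,"wy":0,"wz":0},
    {"claw":0.085,"dx":0,"dy":0,"dz":-0.03,"wx":0,"wy":0,"wz":0},
    {"claw":0.085,"dx":0,"dy":0,"dz":0,"wx":0,"wy":0,"wz":0}
  ],
  "newtons": 25
}}

```text
t: 8.62
eef_pos: [0.5477, 0.0499, 0.2136]
tool_rot: [0.003, -0.558, 0.83, -0.001]
contact_force: [-0.0, 0.1, 0.0]
gripper_width: 0.999
grasp_force: 0.0
```

```bash
python3 - <<'E'
from h import *
go([.4905,-.2565,.12],np.radians(79.8))
p,d=read_camera("side");t,dt=read_camera("top")
C=np.zeros((600,800,3),np.uint8)
C[:480,:640]=crop(p,235,150,80,60,8);cv2.imwrite("pics/c5.png",C[:480,:640])
np.savez("t5.npz",t=t)
q=[.5455,.05]
for z in(.01,.03,.06):print(((proj("side",[*q,z])[0]-[235,150])+.5)*8)
E
```

```text
t 8.625 shift tool [ 0.3057 -0.0618  0.093 ] tool x [-0.376 -0.927 -0.003] z [ 0.0056  0.0011 -1.    ] q [-0.16  0.32 -0.05  1.9   0.02  0.92  2.53]
wz deg 78.10158821261028
[339.63627367 442.91634393]
[343.21281652 399.78751442]
[348.75290543 333.01973296]
```

View pics/c5.png

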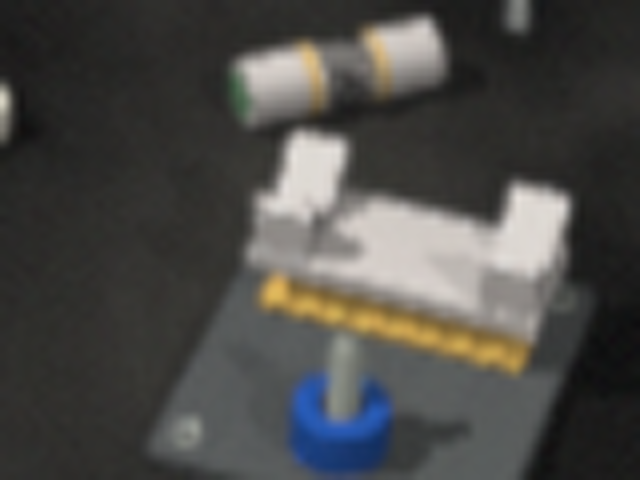

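Request:
{"fn": "drive_tool", "kwargs": {
  "increments": [
    {"claw":0.085,"dx":0.051,"dy":-0.0103,"dz":0,"wx":0,"wy":0,"wz":0},
    {"claw":0.085,"dx":0.051,"dy":-0.0103,"dz":0,"wx":0,"wy":0,"wz":0},
    {"claw":0.085,"dx":0.051,"dy":-0.0103,"dz":0,"wx":0,"wy":0,"wz":0},
    {"claw":0.085,"dx":0.051,"dy":-0.0103,"dz":0,"wx":0,"wy":0,"wz":0},
    {"claw":0.085,"dx":0.051,"dy":-0.0103,"dz":0,"wx":0,"wy":0,"wz":0},
    {"claw":0.085,"dx":0.051,"dy":-0.0103,"dz":0,"wx":0,"wy":0,"wz":0},
    {"claw":0.085,"dx":0,"dy":0,"dz":0,"wx":0,"wy":0,"wz":9.8},
    {"claw":0.085,"dx":0,"dy":0,"dz":0,"wx":0,"wy":0,"wz":9.8},
    {"claw":0.085,"dx":0,"dy":0,"dz":0,"wx":0,"wy":0,"wz":9.8},
    {"claw":0.085,"dx":0,"dy":0,"dz":0,"wx":0,"wy":0,"wz":9.8},
    {"claw":0.085,"dx":0,"dy":0,"dz":0,"wx":0,"wy":0,"wz":9.8},
    {"claw":0.085,"dx":0,"dy":0,"dz":0,"wx":0,"wy":0,"wz":9.8},
    {"claw":0.085,"dx":0,"dy":0,"dz":0,"wx":0,"wy":0,"wz":9.8},
    {"claw":0.085,"dx":0,"dy":0,"dz":0,"wx":0,"wy":0,"wz":9.5},
    {"claw":0.085,"dx":0,"dy":0,"dz":0.045,"wx":0,"wy":0,"wz":0},
    {"claw":0.085,"dx":0,"dy":0,"dz":0.045,"wx":0,"wy":0,"wz":0},
    {"claw":0.085,"dx":0,"dy":0,"dz":0,"wx":0,"wy":0,"wz":0},
    {"claw":0.085,"dx":0,"dy":0,"dz":0,"wx":0,"wy":0,"wz":0}
  ],
  "newtons": 25
}}

```text
t: 10.98
eef_pos: [0.4941, -0.2268, 0.1194]
tool_rot: [-0.003, 0.088, 0.996, -0.0]
contact_force: [0.4, -0.4, 0.3]
gripper_width: 0.996
grasp_force: 0.0
```

```bash
python3 - <<'E'
from h import *
go([.4905,-.2565,.04],np.radians(79.8))
p,d=read_camera("side");cv2.imwrite("pics/c6.png",crop(p,245,100,80,60,8))
E
```

```text
t 10.975 shift tool [-0.0021 -0.0298  0.0794] tool x [-0.984  0.175  0.006] z [-5.8e-03 -3.0e-04 -1.0e+00] q [ 0.36  0.44 -0.06  1.98  0.04  0.73  1.67]
wz deg 0.09476716411345526
```

View pics/c6.png

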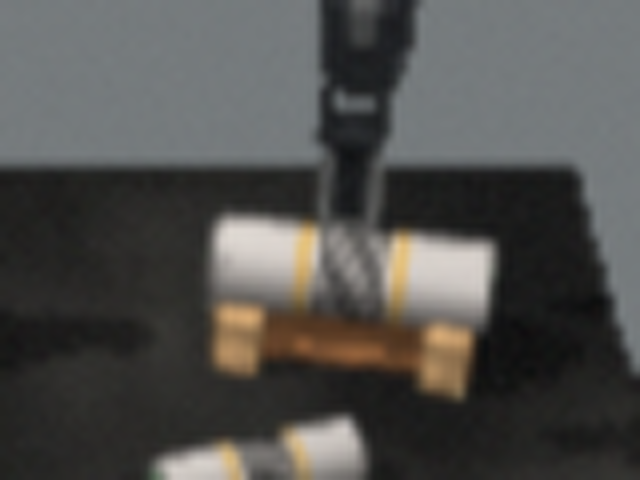

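Request:
{"fn": "drive_tool", "kwargs": {
  "increments": [
    {"claw":0.085,"dx":-0.002,"dy":-0.03,"dz":0,"wx":0,"wy":0,"wz":0},
    {"claw":0.085,"dx":0,"dy":0,"dz":0,"wx":0,"wy":0,"wz":0},
    {"claw":0.085,"dx":0,"dy":0,"dz":0,"wx":0,"wy":0,"wz":0}
  ]
}}

```text
t: 11.4
eef_pos: [0.4913, -0.2565, 0.1202]
tool_rot: [-0.002, 0.088, 0.996, -0.001]
contact_force: [0.9, 0.1, -0.2]
gripper_width: 0.995
grasp_force: 0.0
```

```bash
python3 - <<'E'
from h import *
go([.4905,-.2565,.04],np.radians(79.8))
E
```

```text
t 11.4 shift tool [ 0.0005 -0.      0.0802] tool x [-0.984  0.176  0.003] z [-3.6e-03 -9.0e-04 -1.0e+00] q [ 0.41  0.45 -0.05  1.96  0.04  0.74  1.73]
wz deg 0.08871746467219199
```

Request:
{"fn": "drive_tool", "kwargs": {
  "increments": [
    {"claw":0.085,"dx":0,"dy":0,"dz":0.04,"wx":0,"wy":0,"wz":0},
    {"claw":0.085,"dx":0,"dy":0,"dz":0.025,"wx":0,"wy":0,"wz":0},
    {"claw":0.085,"dx":0,"dy":0,"dz":0.0145,"wx":0,"wy":0,"wz":0},
    {"claw":0.085,"dx":0,"dy":0,"dz":0,"wx":0,"wy":0,"wz":0},
    {"claw":0.085,"dx":0,"dy":0,"dz":0,"wx":0,"wy":0,"wz":0},
    {"claw":0.02,"dx":0,"dy":0,"dz":0,"wx":0,"wy":0,"wz":0},
    {"claw":0.02,"dx":0,"dy":0,"dz":0,"wx":0,"wy":0,"wz":0},
    {"claw":0.02,"dx":0,"dy":0,"dz":0,"wx":0,"wy":0,"wz":0},
    {"claw":0.02,"dx":0,"dy":0,"dz":0,"wx":0,"wy":0,"wz":0},
    {"claw":0.02,"dx":0,"dy":0,"dz":0,"wx":0,"wy":0,"wz":0},
    {"claw":0.02,"dx":0,"dy":0,"dz":0,"wx":0,"wy":0,"wz":0}
  ],
  "newtons": 50
}}

```text
t: 12.78
eef_pos: [0.4903, -0.2566, 0.0401]
tool_rot: [-0.003, 0.088, 0.996, -0.0]
contact_force: [-1.3, 0.1, 4.9]
gripper_width: 0.405
grasp_force: 49.3
```

```bash
python3 - <<'E'
from h import *
go([.4905,-.2565,.04],np.radians(79.8))
E
```

```text
t 12.775 shift tool [-0.0001  0.0001  0.0001] tool x [-0.985  0.175  0.005] z [-5.2e-03 -5.0e-04 -1.0e+00] q [ 0.41  0.58 -0.05  1.99  0.05  0.58  1.72]
wz deg 0.10554920373568584
```

```bash
python3 - <<'E'
from h import *
t=np.load("top0.npz")["p"]; s=np.load("side0.npz")["p"]
a=np.radians(-22);X=np.array([np.cos(a),np.sin(a),0]);Y=np.array([-X[1],X[0],0]);S=np.array([.5458,.0497,0])-.072*Y
print("seat",S)
C=np.zeros((560,800,3),np.uint8);C[:,:400]=crop(t,268,196,40,56,10);C[:,400:]=crop(s,262,164,50,70,8)[:,:400]
def draw(pts,z,col,closed=True):
    P=np.array([S+X*u+Y*v+[0,0,z] for u,v in pts])
    A=((proj("top",P)-[268,196]+.5)*10);B=((proj("side",P)-[262,164]+.5)*8)+[400,0]
    for Q in(A,B):cv2.polylines(C,[Q.astype(np.int32).reshape(-1,1,2)],closed,col,1)
for k in(1,-1):draw([(30*k,-22),(50*k,-22),(50*k,22),(30*k,22)],.063,(0,0,255))
draw([(-50,0),(50,0)],.0445,(0,255,0),False)
E
sed -i 's/$//' h.py; python3 - <<'E'
import sys;sys.path.insert(0,".")
import os;os.chdir(".")
from h import *
t=np.load("top0.npz")["p"]; s=np.load("side0.npz")["p"]
a=np.radians(-22);X=np.array([np.cos(a),np.sin(a),0]);Y=np.array([-X[1],X[0],0]);S=np.array([.5458,.0497,0])-.072*Y
C=np.zeros((560,800,3),np.uint8);C[:,:400]=crop(t,268,196,40,56,10);C[:,400:]=crop(s,262,164,50,70,8)[:,:400]
def draw(pts,z,col,closed=True):
    P=np.array([S+(X*u+Y*v)/1000+[0,0,z] for u,v in pts])
    A=((proj("top",P)-[268,196]+.5)*10);B=((proj("side",P)-[262,164]+.5)*8)+[400,0]
    for Q in(A,B):cv2.polylines(C,[Q.astype(np.int32).reshape(-1,1,2)],closed,col,1)
for k in(1,-1):draw([(30*k,-22),(50*k,-22),(50*k,22),(30*k,22)],.063,(0,0,255))
draw([(-50,0),(50,0)],.0445,(0,255,0),False)
cv2.imwrite("pics/c7.png",C)
E
```

```text
seat [ 0.51882833 -0.01705724  0.        ]
```

View pics/c7.png

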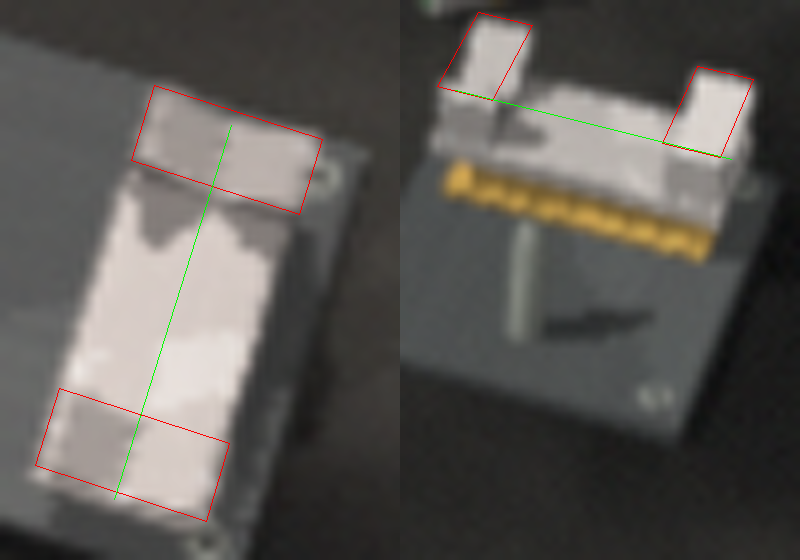

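Request:
{"fn": "drive_tool", "kwargs": {
  "increments": [
    {"claw":0.02,"dx":0,"dy":0,"dz":-0.02,"wx":0,"wy":0,"wz":0},
    {"claw":0.02,"dx":0,"dy":0,"dz":-0.04,"wx":0,"wy":0,"wz":0},
    {"claw":0.02,"dx":0,"dy":0,"dz":-0.05,"wx":0,"wy":0,"wz":0},
    {"claw":0.02,"dx":0,"dy":0,"dz":0,"wx":0,"wy":0,"wz":0},
    {"claw":0.02,"dx":0,"dy":0,"dz":0,"wx":0,"wy":0,"wz":0}
  ]
}}

```text
t: 13.4
eef_pos: [0.4901, -0.2564, 0.149]
tool_rot: [-0.003, 0.088, 0.996, -0.0]
contact_force: [-0.1, -0.2, -2.3]
gripper_width: 0.406
grasp_force: 50.2
```

Request:
{"fn": "drive_tool", "kwargs": {
  "increments": [
    {"claw":0.02,"dx":0.002,"dy":0.0302,"dz":0,"wx":0,"wy":0,"wz":0},
    {"claw":0.02,"dx":0.002,"dy":0.0302,"dz":0,"wx":0,"wy":0,"wz":0},
    {"claw":0.02,"dx":0.002,"dy":0.0302,"dz":0,"wx":0,"wy":0,"wz":0},
    {"claw":0.02,"dx":0.0015,"dy":0.0302,"dz":0,"wx":0,"wy":0,"wz":0},
    {"claw":0.02,"dx":0.0015,"dy":0.0302,"dz":0,"wx":0,"wy":0,"wz":0},
    {"claw":0.02,"dx":0.0015,"dy":0.0302,"dz":0,"wx":0,"wy":0,"wz":0},
    {"claw":0.02,"dx":0.0015,"dy":0.0302,"dz":0,"wx":0,"wy":0,"wz":0},
    {"claw":0.02,"dx":0.0015,"dy":0.0302,"dz":0,"wx":0,"wy":0,"wz":0},
    {"claw":0.02,"dx":0,"dy":0,"dz":0,"wx":0,"wy":0,"wz":4},
    {"claw":0.02,"dx":0,"dy":0,"dz":0,"wx":0,"wy":0,"wz":4},
    {"claw":0.02,"dx":0,"dy":0,"dz":0,"wx":0,"wy":0,"wz":3.8},
    {"claw":0.02,"dx":0,"dy":0,"dz":0,"wx":0,"wy":0,"wz":0},
    {"claw":0.02,"dx":0,"dy":0,"dz":0,"wx":0,"wy":0,"wz":0}
  ]
}}

```text
t: 15.02
eef_pos: [0.5192, -0.0164, 0.1483]
tool_rot: [-0.004, 0.189, 0.982, -0.001]
contact_force: [-0.6, 0.6, -1.7]
gripper_width: 0.403
grasp_force: 50.2
```

```bash
python3 - <<'E'
from h import *
go([.519,-.0165,.076],np.radians(68))
E
```

```text
t 15.025 shift tool [-0.0003  0.0001  0.0723] tool x [-0.928  0.372  0.007] z [-7.5e-03 -6.0e-04 -1.0e+00] q [-0.02  0.37 -0.08  2.01  0.04  0.77  1.06]
wz deg 0.17261901694514475
```

Request:
{"fn": "drive_tool", "kwargs": {
  "increments": [
    {"claw":0.02,"dx":0,"dy":0,"dz":0.02,"wx":0,"wy":-0.4,"wz":0},
    {"claw":0.02,"dx":0,"dy":0,"dz":0.025,"wx":0,"wy":0,"wz":0},
    {"claw":0.02,"dx":0,"dy":0,"dz":0.012,"wx":0,"wy":0,"wz":0},
    {"claw":0.02,"dx":0,"dy":0,"dz":0.006,"wx":0,"wy":0,"wz":0},
    {"claw":0.02,"dx":0,"dy":0,"dz":0,"wx":0,"wy":0,"wz":0},
    {"claw":0.02,"dx":0,"dy":0,"dz":0,"wx":0,"wy":0,"wz":0}
  ]
}}

```text
t: 15.78
eef_pos: [0.5203, -0.0165, 0.0868]
tool_rot: [0.001, 0.19, 0.982, -0.001]
contact_force: [-0.1, -0.3, -0.9]
gripper_width: 0.404
grasp_force: 50.2
```

```bash
python3 - <<'E'
from h import *
go([.519,-.0165,.076],np.radians(68));print(get_obs()["contact_force"],get_obs()["torque"])
E
```

```text
t 15.775 shift tool [ 0.0012 -0.0005  0.0108] tool x [-0.928  0.373 -0.003] z [ 0.002  -0.0029 -1.    ] q [-0.03  0.46 -0.08  2.05  0.06  0.63  1.04]
wz deg 0.09816139955191433
[-0.08706959 -0.30715102 -0.86529153] [-0.005659   -0.0326889  -0.02396722]
```

Request:
{"fn": "drive_tool", "kwargs": {
  "increments": [
    {"claw":0.02,"dx":0.001,"dy":-0.0005,"dz":0.004,"wx":0,"wy":0,"wz":0},
    {"claw":0.02,"dx":0,"dy":0,"dz":0.004,"wx":0,"wy":0,"wz":0},
    {"claw":0.02,"dx":0,"dy":0,"dz":0.003,"wx":0,"wy":0,"wz":0},
    {"claw":0.02,"dx":0,"dy":0,"dz":0,"wx":0,"wy":0,"wz":0},
    {"claw":0.02,"dx":0,"dy":0,"dz":0,"wx":0,"wy":0,"wz":0},
    {"claw":0.02,"dx":0,"dy":0,"dz":0,"wx":0,"wy":0,"wz":0}
  ]
}}

```text
t: 16.52
eef_pos: [0.5186, -0.0166, 0.0753]
tool_rot: [0.001, 0.19, 0.982, -0.001]
contact_force: [-1.4, 0.0, 2.5]
gripper_width: 0.406
grasp_force: 50.5
```

```bash
python3 - <<'E'
from h import *
go([.519,-.0165,.070],np.radians(68));print(get_obs()["contact_force"],get_obs()["torque"])
E
```

```text
t 16.525 shift tool [-0.0003  0.0003  0.0053] tool x [-0.928  0.373 -0.002] z [ 8.e-04 -3.e-03 -1.e+00] q [-0.03  0.48 -0.07  2.06  0.07  0.6   1.04]
wz deg 0.10185313878742724
[-1.44206278  0.02164418  2.52685636] [-0.01747697  0.31109909  0.09954243]
```

Request:
{"fn": "drive_tool", "kwargs": {
  "increments": [
    {"claw":0.02,"dx":0,"dy":0,"dz":0.002,"wx":0,"wy":0,"wz":0},
    {"claw":0.02,"dx":0,"dy":0,"dz":0.002,"wx":0,"wy":0,"wz":0},
    {"claw":0.02,"dx":0,"dy":0,"dz":0.0015,"wx":0,"wy":0,"wz":0},
    {"claw":0.02,"dx":0,"dy":0,"dz":0,"wx":0,"wy":0,"wz":0},
    {"claw":0.02,"dx":0,"dy":0,"dz":0,"wx":0,"wy":0,"wz":0},
    {"claw":0.02,"dx":0,"dy":0,"dz":0,"wx":0,"wy":0,"wz":0},
    {"claw":0.02,"dx":0,"dy":0,"dz":0,"wx":0,"wy":0,"wz":0},
    {"claw":0.02,"dx":0,"dy":0,"dz":0,"wx":0,"wy":0,"wz":0}
  ]
}}

```text
t: 17.52
eef_pos: [0.5187, -0.0165, 0.0699]
tool_rot: [0.001, 0.19, 0.982, -0.001]
contact_force: [-2.6, 0.5, 6.1]
gripper_width: 0.405
grasp_force: 50.8
```

```bash
python3 - <<'E'
from h import *
go([.519,-.0165,.070],np.radians(68));print(get_obs()["contact_force"],get_obs()["torque"])
t,_=read_camera("top");p,d=read_camera("side")
C=np.zeros((560,800,3),np.uint8);C[:,:400]=crop(t,258,196,50,70,8);C[:,400:]=crop(p,255,154,50,70,8)
cv2.imwrite("pics/c8.png",C)
E
```

```text
t 17.525 shift tool [-0.0003  0.0001 -0.0001] tool x [-0.928  0.373 -0.002] z [ 0.001  -0.0029 -1.    ] q [-0.03  0.49 -0.07  2.06  0.07  0.59  1.04]
wz deg 0.1062397052813286
[-2.62167692  0.48589498  6.11154756] [0.08298196 0.58253805 0.09537555]
```

View pics/c8.png

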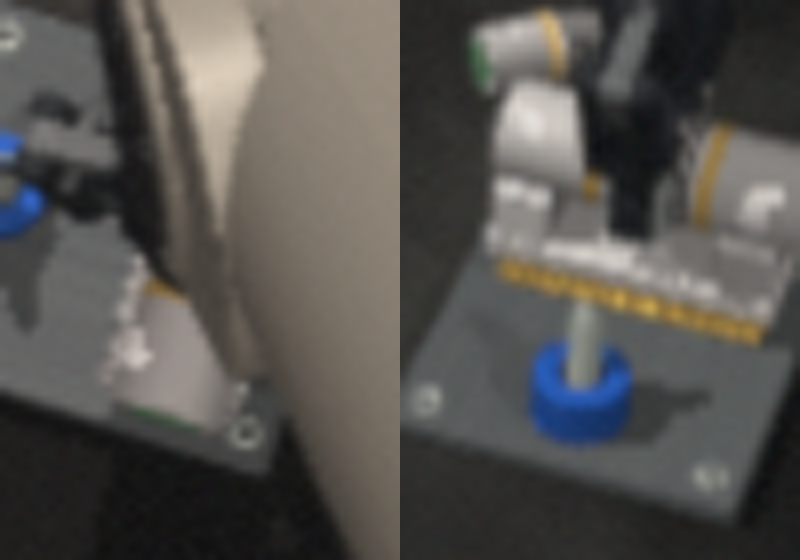

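```bash
python3 - <<'E'
from h import *
a=np.radians(-22);X=np.array([np.cos(a),np.sin(a),0]);Y=np.array([-X[1],X[0],0]);S=np.array([.519,-.0165,.064])
print("left end +Y extreme side",(proj("side",[S+.055*X+.018*Y,S+.055*X])-[255,154]+.5)*8+[400,0])
print("near end top px",(proj("top",[S-.055*X+Y*.018,S-.055*X,S-.055*X-Y*.018])-[258,196]+.5)*8)
E
```

```text
left end +Y extreme side [[483.09992096 155.33745807]
 [500.06277925 124.72114671]]
near end top px [[113.95633904 391.26321822]
 [169.96256577 409.54602989]
 [226.06836575 427.84654765]]
```

```bash
python3 -c "
from station import *
print(hand_in())"
```

```text
the job is handed in; nothing more can be done
None
```

I handed the job in at about 17.6 s of the 72 s. The collar is seated on the base plate and released, and the barrel is held in the V, pressed down about 5.5 mm by the force reading. I was not shown the verdict.

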